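Free a lattice panel in its fixture and hold it raised with the cam lever

TASK

Turn the handwheel anticlockwise (seen from above), regrasping as needed, until the pointer on the keeper jaw lines up with the point of the index block, so that the jaw no longer covers the panel's edge. Then swing the cam lever up to the very top of its lift, where the lattice panel stands highest, and finish still gripping its handle there: it springs back if let go, and the panel sinks again past the top. Leave the jaw at its mark, and do not touch the panel, glue jar, hammer or wood strip.

Things in the scene. Friction and masses are not known exactly. Their poses are not given: they have to be found in the camera images.
- fixture: Plywood base, 240 (x) by 440 (y) by 20 mm, fixed to the bench. Origin on the bench top under the panel's centre; the base reaches from y -190 to +250 mm. z up; +y points from the panel to the handwheel, -y to the cam lever; -x is the robot's side. Its yaw is that of the whole fixture; offsets below are in its frame. Wooden posts round the panel are 84 mm high.
- wheel_grip (a point): Centre of the handwheel, on its upright axis, half-way up the rim, 125 mm above the bench, 195 mm in +y from the fixture's origin. Black round wheel, 60 mm diameter, 22 mm thick (114 to 136 mm above the bench), with a white line on top, on a 28 mm column. Can be gripped across its diameter from above at any yaw; nothing round it is higher than 89 mm above the bench.
- handwheel (a joint): Angle of the handwheel, rad, 0 at the start (jaw fully in), grows anticlockwise seen from above, stop at 5.25. It stays where it is left; about 0.15 N m of friction. 1 rad moves the jaw 8 mm in the fixture's +y.
- jaw_pointer (a point): Tip of the pointer on the +x end of the aluminium keeper jaw, 86 mm above the bench, 112 mm in +y from the fixture's origin at the start. The jaw (80 mm wide, top 89 mm above the bench) slides along the fixture's y, driven by the handwheel; at the start its lip covers the panel's +y edge by 13 mm, 1.5 mm above it, so the panel cannot rise.
- index: Index block, dark steel, 24 by 16 by 66 mm, fixed on the base on the far (+x) side by the jaw, with a point on top facing the jaw's pointer. It stands 18 to 30 mm in +y beyond the jaw pointer's start. Origin below the tip of its point, 20 mm above the bench; axes as the fixture's. The jaw is at its mark when its pointer has the same fixture y as this origin (within 3 mm).
- lever_pivot (a point): Point on the lever's level axis (parallel to the fixture's y), 40 mm above the bench, 40 mm in +x and 165 mm in -y from the fixture's origin, level with the middle of the handle.
- handle_grip (a point): Grip point of the lever's handle: on the handle's axis, 110 mm from the pivot, 68 mm above the bench at rest, 150 mm when upright. The handle is a round wooden bar, 20 mm diameter, 85 mm long, level and parallel to the fixture's y, free end to -y; it can be gripped from above across the fixture's x for 35 mm either side of this point, and may turn between the fingers.
- cam_lever: Cam lever with its shaft. Origin on the shaft's axis, 40 mm above the bench; z axis points from the axis along the lever to the handle. At rest the lever leans 75 degrees from upright to the fixture's -x (robot's side); it swings up and over to +x, stop 57 degrees past upright. The panel is highest with the lever upright. A spring turns it back to rest: 0.18 N m at rest, 0.31 N m upright (3 N at the handle).
- panel_center (a point): Centre of the loose lattice panel (light wood frame, star lattice), 150 (x) by 180 (y) by 18 mm. 68 mm above the bench at rest; four cams on two linked shafts under it raise it to 81 mm with the lever upright, 13 mm more; with the lever d rad from upright it stands 20*(1-cos d) mm lower. Not to be touched by the robot.
- glue_jar: Glue jar, 60 mm diameter, 85 mm high, standing beyond the fixture (+x). Leave alone.
- hammer: Hammer lying beside the fixture on the lever side (-y), 240 mm long. Leave alone.
- strip: Wooden strip, 30 by 160 by 10 mm, lying on the robot's side of the fixture. Leave alone.
- panel: The same panel: origin at the centre of its underside.
Not all that is in view belongs to the job. What is meant by the panel is not black or green, and is the larger of those in its own colour.

How it is judged:
By the outcome, as a careful person would: the job done as asked, in the order asked, and still so for the second after the job is handed in, while the arm keeps its last pose, push and grip.
It also fails if it takes over 72 s, if anything falls off the work surface, if the arm or the gripper's body presses on something with over 40 N, if the wrist force passes 120 N, or if a joint passes its speed limit or range.

ROBOT

A 6-joint arm with a two-finger parallel gripper is mounted at the origin on the work surface. World frame = base frame: x ahead of the robot, y to its left, z up, the work surface at z = 0. Lengths are in m, angles in rad, forces in N, time in s.
With the tool pointing down it reaches from about 0.375 to 0.9 m from the base axis. Payload 3.1 kg.
Tool frame: the origin (TCP) lies midway between the tips of the shut fingers; the grasp point (between the pads) lies 19 mm behind it; z points along the fingers, y is the line along which they close (so a half turn about z gives the same grasp; the last joint's range is limited). The gripper opens to 85 mm and grips with 20 to 120 N. Pads are 22 mm wide; open, the fingers measure 114 mm over their backs; the gripper's body (76 mm by 85 mm) begins 54 mm behind the grasp point. The pads swing forward as they close: fully open they stand 13 mm farther back than shut.
Start: joints at [0.936, 0.527, 1.433, -0, 1.181, -0.178], TCP at [0.275, 0.561, 0.209] pointing down, gripper open.
Joint ranges: [-3.08, 3.08], [-0.75, 2.2], [0.22, 2.44], [-1.43, 4.57], [0, 2.65], [-2.85, 2.85]. Speed limits (rad/s): [2.79, 2.79, 3.14, 3.14, 3.14, 3.14].

INTERFACE

Orientations are given as a unit quaternion [x, y, z, w].
In Python, from station import manip gives the robot as it stands.
- The arm moves only by the tool step_arm, never from a script. Its argument "targets" is text: rows parted by semicolons, each of 4 numbers parted by spaces: the shift along the tool's x, y, z in mm, then the turn about the tool's z in degrees. A call has 1 to 12 rows; each row is the pose to reach, as a shift and turn from the pose commanded when the call began, along the tool's axes at that moment; what a row does not reach only later rows make up. A row lasts 1/10 s, in which the tool goes at most 50 mm and 8.59 degrees, less where a joint would pass 70% of its speed; a pose out of reach is approached as far as the arm can. A call with a gripper value outside its range is refused whole. "gripper" is the closure, from 0 (fully open) to 1 (shut), set as the call begins (left out, the last holds). The fingers move at their own pace and stop on an object; "squeeze" is the grip in N (left out, the last holds). Time passes only in rows, so rows that repeat a pose let the fingers close. It gives the time, the measured TCP pose, the force, the opening and the grip force at its end, in the units of the state.
- manip.sense(): the state, without advancing time (a new reading comes with each control period).
- manip.snapshot(name): name is "side" or "top"; returns the picture (480x640x3 uint8, red, green, blue); there is no depth.
- manip.get_calibration(name): a dict with "fov_y" (degrees; the focal length in pixels is half the picture's height over the tangent of half this angle, whatever the lens; pixels are square), "cx", "cy" (the principal point, pixels), "k1" (the pictures are not rectified: a ray, as slopes to the right and down, at radius r is drawn at 1 + k1 r^2 times it, then the intrinsics apply), "extrinsics" (4x4, takes a point from camera to world coordinates). Camera axes: x right, y down, z forward; pixel columns grow to the right and rows downward; lengths in m; the calibration is good to about 2 mm. A picture is of the moment at which its call begins. get_calibration takes no time and is no camera call.
- manip.sign_off(): hands the job in; it is judged then, once.
Trained networks look in the newest picture that a camera, given by its name, has taken for a name from the list of things; names that differ only in an ending like _2 or _b are one class to them, and where a whole thing is asked for, a point or a joint stands for the part that bears it (a point fixed in the world has none). Each returns a list of dicts, best first, with "p" (0 to 1); they miss things now and then, are a little off and sometimes report something else, mostly with a low value. They report only what shows in the picture. A call takes as long as a camera call. They do not tell look-alikes from the thing itself.
- manip.recognise(camera, query): "position" ([column, row] in pixels, amid what is visible of it).
- manip.masks_of(camera, query): "pixels" (480x640 bool, what is visible of it) and "position" ([column, row] in pixels, amid what is visible of it).
- manip.mark_of(camera, query): "position" ([column, row] in pixels: a listed point, or the origin of a listed thing).
The state is a dict: "t": time; "q": joint angles; "qd": joint speeds; "tau": joint torques, N m; "tcp_pos": TCP position; "tool_rot": TCP orientation; "force": force on the tool from outside, world axes, zero at the start; "ft_torque": the same for the moment, N m; "finger_gap": opening from 0.0 (shut) to 1.0 (fully open); "gripper_force": force on a finger pad.
Only numpy, scipy, OpenCV 4.12 (cv2) and the standard library are available. Lean on these libraries where they do the work, as an engineer would, in place of code of your own. Each camera call takes 0.05 s, during which the arm holds its last target. There are 200 camera calls.

## Working session

There is one attempt and no reset: what is moved stays moved. The work goes in short steps, Python scripts to look and compute and a tool call to move; the robot and the scene stay as the last step left them, time stands still between calls to the robot, and variables do not carry over. Pictures are saved under pics/ and viewed, at most 10 in all, crops included, and the job is handed in when it is done.

Besides the shell and the picture viewer there is one more tool, called after "Request:" by a JSON object that holds its "api" and its "payload", one argument or row to a line. step_arm: Moves the arm, as the interface text tells. Its arguments: {"type":"object","properties":{"targets":{"type":"string"},"gripper":{"type":"number"},"squeeze":{"type":"number"}},"required":["targets"]}

```bash
mkdir -p pics; cat > h.py <<'E'
import numpy as np, cv2
from station import manip
def cal(n):
    c=manip.get_calibration(n); f=240/np.tan(np.radians(c["fov_y"])/2)
    return f,c["cx"],c["cy"],c["k1"],np.array(c["extrinsics"])
def px2w(n,p,z):
    f,cx,cy,k,E=cal(n); d=np.array([(p[0]-cx)/f,(p[1]-cy)/f]); u=d.copy()
    for _ in range(30): u=d/(1+k*(u@u))
    r=E[:3,:3]@np.array([u[0],u[1],1]); o=E[:3,3]
    return o+r*(z-o[2])/r[2]
def w2px(n,P):
    f,cx,cy,k,E=cal(n); c=E[:3,:3].T@(np.array(P)-E[:3,3]); u=c[:2]/c[2]; u=u*(1+k*(u@u))
    return np.array([cx+f*u[0],cy+f*u[1]])
def save(n,f,img=None):
    img=manip.snapshot(n) if img is None else img
    cv2.imwrite("pics/"+f,img[:,:,::-1]); return img
E
python3 - <<'E'
from h import *
for n in("top","side"):
    save(n,n+"0.png"); E=cal(n)[4]; print(n,cal(n)[:4],E[:3,3].round(3),E[:3,2].round(2))
    for q,z in[("wheel_grip",.125),("jaw_pointer",.086),("index",.02),("handle_grip",.068),("lever_pivot",.04),("panel_center",.068),("fixture",0),("cam_lever",.04)]:
        for d in manip.mark_of(n,q)[:3]: print(q,round(d["p"],2),np.round(d["position"]),px2w(n,d["position"],z).round(4)[:2])
print(manip.sense())
E
```

```text
top (np.float64(473.376806396876), 322.7733916741469, 239.47971937356013, -0.06704339078827602) [0.386 0.059 1.087] [ 0.12  0.01 -0.99]
jaw_pointer 0.65 [286. 181.] [0.6399 0.1523]
index 0.65 [280. 191.] [0.6332 0.1723]
index 0.5 [255. 224.] [0.5575 0.2283]
handle_grip 0.74 [426. 223.] [ 0.5469 -0.1506]
handle_grip 0.5 [336. 196.] [0.6094 0.0429]
lever_pivot 0.75 [410. 178.] [ 0.6551 -0.1254]
panel_center 0.93 [173. 323.] [0.3367 0.3982]
panel_center 0.78 [346. 208.] [0.5813 0.0232]
panel_center 0.7 [488. 337.] [ 0.3006 -0.275 ]
fixture 0.72 [339. 217.] [0.5751 0.0359]
cam_lever 0.83 [337. 193.] [0.6229 0.0415]
cam_lever 0.63 [346. 209.] [0.5855 0.0222]
side (np.float64(454.3199454428279), 323.933928554162, 240.37000994018382, -0.05775985781361188) [0.387 0.764 0.696] [ 0.15 -0.77 -0.62]
wheel_grip 0.67 [300. 296.] [0.5341 0.2207]
jaw_pointer 0.73 [258. 280.] [0.6352 0.1526]
index 0.61 [257. 311.] [0.6362 0.1763]
lever_pivot 0.55 [289. 216.] [ 0.6453 -0.1296]
panel_center 0.79 [302. 251.] [0.5734 0.032 ]
panel_center 0.74 [402. 459.] [0.339  0.4524]
panel_center 0.63 [440. 353.] [0.2845 0.2582]
fixture 0.77 [303. 271.] [0.5769 0.0226]
{'t': 0.9, 'q': array([ 9.36495364e-01,  5.27451116e-01,  1.43271332e+00,  1.25991611e-05,
        1.18143238e+00, -1.78519303e-01]), 'qd': array([ 0.00024442, -0.00120102,  0.00022637,  0.00160158, -0.00065103,
        0.00061997]), 'tau': array([-7.99028330e-04, -4.42308676e+01, -1.78419882e+01, -4.08513170e-04,
        7.00490000e-04, -4.44756083e-06]), 'tcp_pos': array([0.2750616 , 0.56117758, 0.20943621]), 'tool_rot': array([ 2.25925720e-01,  9.74144532e-01,  3.94157944e-07, -6.17523877e-06]), 'force': array([-0.23287339,  0.40107732,  0.03495561]), 'ft_torque': array([-0.00462781, -0.02720165,  0.01371851]), 'gripper_force': 0.0, 'finger_gap': 0.9994235088800678}
```

View pics/top0.png

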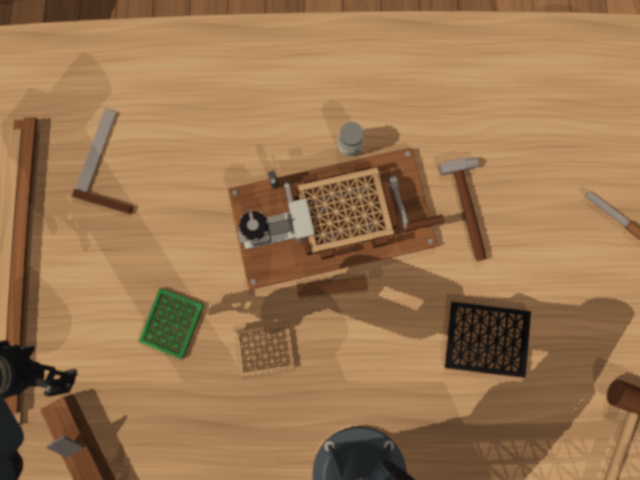

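View pics/side0.png

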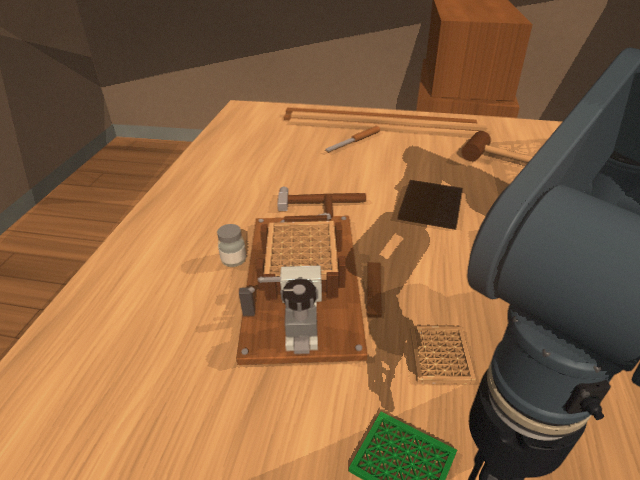

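The panel must be the light one in the fixture (top 346,208). The look-alikes are the small light panel (266,348), the green one (172,323) and the black one (488,340). Next I fit the fixture pose and check it in a close crop.

```bash
cat > fit.py <<'E'
from h import *
from scipy.optimize import least_squares
L=[("top",(254,226),(0,.195,.136)),("top",(346,208.5),(0,0,.077)),("side",(300,296),(0,.195,.125)),("side",(302,251),(0,0,.068)),
("top",(286,181),None),("top",(410,178),(.04,-.165,.04)),("side",(289,216),(.04,-.165,.04)),
("top",(426,223),(-.066,-.165,.068)),("side",(303,271),(0,0,0))]
L=[l for l in L if l[2]]
def F2w(p,a):
    c,s=np.cos(a[2]),np.sin(a[2]); return np.array([a[0]+c*p[0]-s*p[1],a[1]+s*p[0]+c*p[1],p[2]])
if __name__=="__main__":
    f=lambda a:np.concatenate([w2px(n,F2w(P,a))-p for n,p,P in L])
    r=least_squares(f,[.58,.03,.2],loss="soft_l1",f_scale=2); a=r.x; print(a,f(a).reshape(-1,2).round(1).tolist())
    np.save("fix.npy",a)
    for n,(x0,y0,x1,y1),k in(("top",(220,130,480,300),3),("side",(210,180,400,380),3)):
        im=cv2.imread(f"pics/{n}0.png")[y0:y1,x0:x1]; im=cv2.resize(im,None,fx=k,fy=k,interpolation=cv2.INTER_CUBIC)
        def poly(pts,col):
            q=np.array([(w2px(n,F2w(p,a))-(x0,y0)+.5)*k for p in pts]).astype(int); cv2.polylines(im,[q],True,col,1)
        R=lambda x,y0,y1,z:[(-x,y0,z),(x,y0,z),(x,y1,z),(-x,y1,z)]
        poly(R(.12,-.19,.25,.02),(255,0,0)); poly(R(.075,-.09,.09,.077),(0,0,255))
        poly([(.03*np.cos(t),.195+.03*np.sin(t),.136) for t in np.linspace(0,6.28,40)],(0,255,0))
        poly([(-.066,-.13,.068),(-.066,-.2,.068)],(255,255,0)); cv2.imwrite(f"pics/{n}1.png",im)
E
python3 fit.py
```

```text
[0.57673987 0.02465081 0.21744384] [[-1.3, -0.2], [-1.0, 1.3], [0.3, -1.9], [-0.4, -2.4], [1.2, 1.7], [-2.9, -0.3], [-0.5, -0.3], [-0.1, 0.7]]
```

View pics/top1.png

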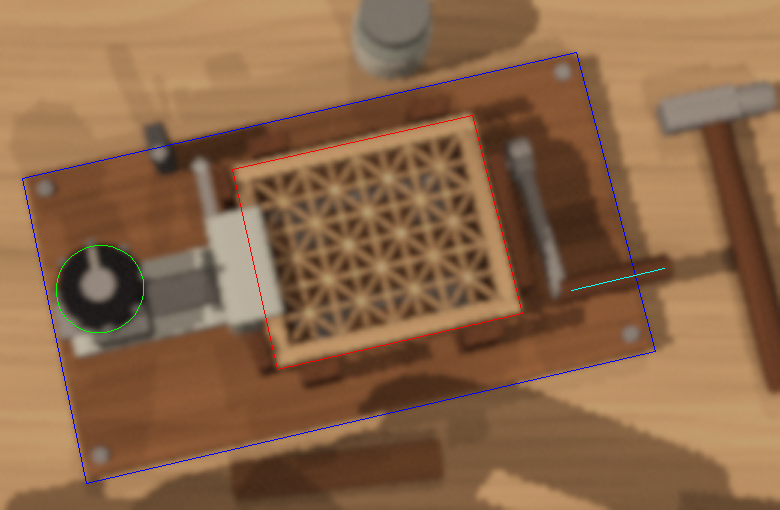

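View pics/side1.png

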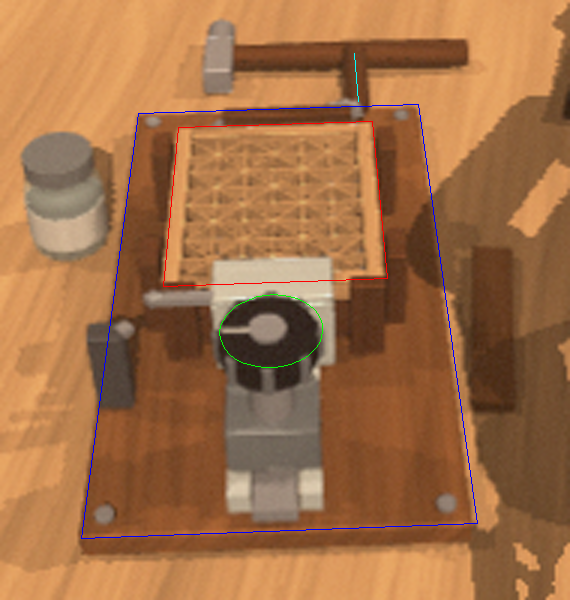

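The overlay matches: the wheel is at crop (100,288), the jaw pointer tip at (200,162) in top and (150,298) in side, and the index point at (160,153) and (124,328). Next I compute the jaw travel and the move to the wheel.

```bash
python3 - <<'E'
from h import *; from fit import F2w
from scipy.spatial.transform import Rotation as Ro
a=np.load("fix.npy"); c,s=np.cos(a[2]),np.sin(a[2]); R=np.array([[c,-s],[s,c]])
for n,p in(("top",(286.7,183.7)),("top",(273.3,181)),("side",(260.0,279.3)),("side",(251.3,289.3))):
    print(n,p,(R.T@(px2w(n,p,.086)[:2]-a[:2])).round(4))
for n in("top","side"):
  for y in (.112,.13,.136,.142): print(n,y,w2px(n,F2w((.06,y,.086),a)).round(1))
st=manip.sense(); T=Ro.from_quat(st["tool_rot"]).as_matrix(); print(T.round(3))
for nm,P in(("wheel",(0,.195,.125)),("handle",(.04-.11*np.sin(np.radians(75)),-.165,.068))):
    W=F2w(P,a); print(nm,W,"tool shift mm",(T.T@(W-st["tcp_pos"])*1e3).round(1))
E
```

```text
top (286.7, 183.7) [0.0831 0.1103]
top (273.3, 181) [0.0956 0.1374]
side (260.0, 279.3) [0.0806 0.112 ]
side (251.3, 289.3) [0.0953 0.139 ]
top 0.112 [288.2 194. ]
top 0.13 [280.1 195.9]
top 0.136 [277.4 196.5]
top 0.142 [274.7 197.1]
side 0.112 [270.5 279. ]
side 0.13 [270.  285.4]
side 0.136 [269.9 287.6]
side 0.142 [269.7 289.8]
[[-0.898  0.44  -0.   ]
 [ 0.44   0.898  0.   ]
 [ 0.    -0.    -1.   ]]
wheel [0.53467167 0.21505897 0.125     ] tool shift mm [-385.5 -196.5   84.4]
handle [ 0.54764429 -0.15075658  0.068     ] tool shift mm [-558.1 -519.3  141.4]
```

Request:
{"api": "step_arm", "payload": {
  "targets": "-385 -196 20 140;-385 -196 20 140;-385 -196 20 140;-385 -196 20 140;-385 -196 20 140;-385 -196 20 140;-385 -196 20 140;-385 -196 20 140;-385 -196 20 140;-385 -196 20 140;-385 -196 20 140;-385 -196 20 140",
  "gripper": 0,
  "squeeze": 50
}}

```text
t: 2.1
tcp_pos: [0.5349, 0.2151, 0.1894]
tool_rot: [0.905, 0.425, 0.0, -0.0]
force: [0.0, 0.5, 0.4]
finger_gap: 1.002
gripper_force: 0.0
```

Request:
{"api": "step_arm", "payload": {
  "targets": "0 0 0 8;0 0 0 16;0 0 0 24;0 0 0 32;0 0 0 36;0 0 0 36;0 0 0 36"
}}

```text
t: 2.8
tcp_pos: [0.5345, 0.2158, 0.1895]
tool_rot: [0.992, 0.129, 0.0, -0.0]
force: [-0.8, -0.2, -0.8]
finger_gap: 1.001
gripper_force: 0.0
```

```bash
python3 - <<'E'
from h import *
st=manip.sense(); print(st["q"].round(2),st["tcp_pos"],st["tool_rot"].round(3))
im=[]
for n,(x,y) in(("top",(190,140)),("side",(180,190))):
    g=manip.snapshot(n)[y:y+190,x:x+200]; im.append(cv2.resize(g,(400,380),interpolation=cv2.INTER_CUBIC))
save("","a.png",np.hstack(im))
E
```

```text
[0.19 0.49 1.58 0.   1.08 1.5 ] [0.53453969 0.2157534  0.189468  ] [ 0.992  0.129  0.    -0.   ]
```

View pics/a.png

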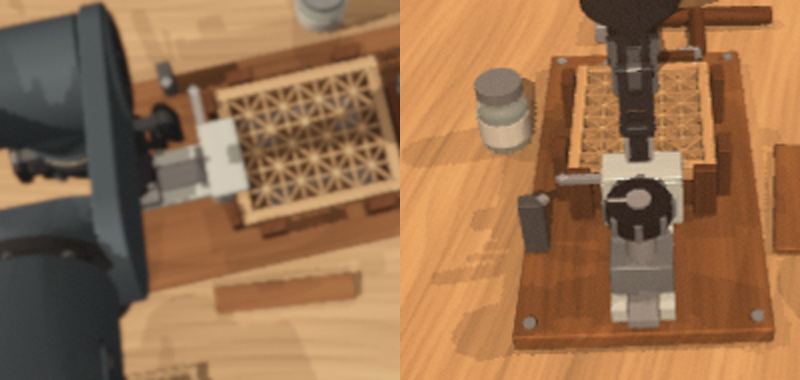

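The side crop shows the gripper above the wheel (hub near 638,198), with the jaw pointer at (560,180) and the index point at (541,199). Next I descend and grip.

Request:
{"api": "step_arm", "payload": {
  "targets": "0 0 20 0;0 0 40 0;0 0 60 0;0 0 75 0;0 0 89 0;0 0 89 0"
}}

```text
t: 3.5
tcp_pos: [0.533, 0.2154, 0.0986]
tool_rot: [0.992, 0.129, -0.002, 0.0]
force: [-0.2, -0.0, 0.1]
finger_gap: 1.001
gripper_force: 0.0
```

Request:
{"api": "step_arm", "payload": {
  "targets": "0 0 0 0;0 0 0 0;0 0 0 0;0 0 0 0;0 0 0 0;0 0 0 0",
  "gripper": 1,
  "squeeze": 50
}}

```text
t: 4.1
tcp_pos: [0.5354, 0.2153, 0.1019]
tool_rot: [0.992, 0.129, 0.001, 0.0]
force: [-1.5, -2.1, 6.9]
finger_gap: 0.672
gripper_force: 53.1
```

Request:
{"api": "step_arm", "payload": {
  "targets": "0 0 0 -7;0 0 0 -14;0 0 0 -21;0 0 0 -28;0 0 0 -35;0 0 0 -42;0 0 0 -49;0 0 0 -56;0 0 0 -63;0 0 0 -70;0 0 0 -77;0 0 0 -84"
}}

```text
t: 5.3
tcp_pos: [0.5385, 0.2134, 0.102]
tool_rot: [0.649, 0.761, 0.001, 0.004]
force: [5.5, -8.6, 2.6]
finger_gap: 0.673
gripper_force: 52.9
```

Request:
{"api": "step_arm", "payload": {
  "targets": "0 0 0 -6;0 0 0 -12;0 0 0 -18;0 0 0 -24;0 0 0 -30;0 0 0 -36;0 0 0 -42;0 0 0 -48;0 0 0 -54;0 0 0 -60;0 0 0 -66;0 0 0 -66"
}}

```text
t: 6.5
tcp_pos: [0.5409, 0.2153, 0.1021]
tool_rot: [0.132, 0.991, 0.001, 0.007]
force: [7.9, -2.8, -1.9]
finger_gap: 0.675
gripper_force: 53.6
```

```bash
python3 - <<'E'
from h import *
st=manip.sense(); print(st["q"].round(2),st["tcp_pos"],st["tool_rot"].round(3),st["force"])
a=np.load("fix.npy"); c,s=np.cos(a[2]),np.sin(a[2]); R=np.array([[c,-s],[s,c]])
g=manip.snapshot("side")[230:340,190:340]; save("","b.png",cv2.resize(g,(750,550),interpolation=cv2.INTER_CUBIC))
for q in("jaw_pointer","index"):
    for d in manip.mark_of("side",q)[:2]: print(q,d["p"],d["position"],(R.T@(px2w("side",d["position"],.086)[:2]-a[:2])).round(4))
E
```

```text
[ 0.19  0.61  1.65 -0.    0.87 -1.12] [0.54090332 0.21533744 0.10209203] [0.132 0.991 0.001 0.007] [ 7.92796707 -2.76070535 -1.86345285]
jaw_pointer 0.74 [254.5, 286.9] [0.0897 0.1327]
jaw_pointer 0.46 [304.4, 253.3] [-0.0066  0.0376]
index 0.9 [256.8, 312.3] [0.0803 0.1986]
```

View pics/b.png

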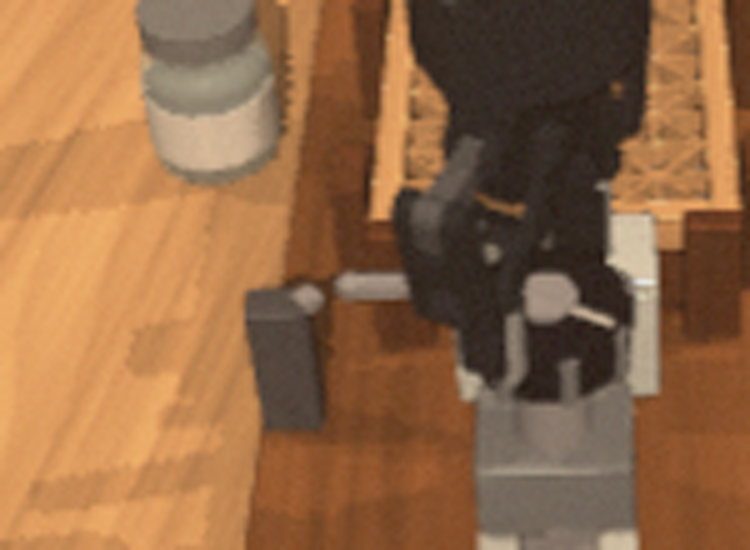

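The pointer tip is at crop (338,285) and the index point at about (322,297), so there is a little left to turn.

```bash
python3 - <<'E'
from h import *
a=np.load("fix.npy"); c,s=np.cos(a[2]),np.sin(a[2]); R=np.array([[c,-s],[s,c]])
for p in((338,285),(322,297),(310,297)):
    p=np.array(p)/5-.4+(190,230); print(p,(R.T@(px2w("side",p,.086)[:2]-a[:2])*1e3).round(1))
E
```

```text
[257.2 286.6] [ 84.5 132.2]
[254. 289.] [ 90.2 138.4]
[251.6 289. ] [ 94.8 138.2]
```

Request:
{"api": "step_arm", "payload": {
  "targets": "0 0 0 -6;0 0 0 -12;0 0 0 -18;0 0 0 -24;0 0 0 -30;0 0 0 -36;0 0 0 -42;0 0 0 -43;0 0 0 -43;0 0 0 -43"
}}

```text
t: 7.65
tcp_pos: [0.5407, 0.2174, 0.1021]
tool_rot: [-0.239, 0.971, 0.001, 0.007]
force: [8.3, 2.0, -3.0]
finger_gap: 0.672
gripper_force: 53.7
```

```bash
python3 - <<'E'
from h import *
st=manip.sense(); print(st["q"].round(2),st["tcp_pos"],st["tool_rot"].round(3),st["force"])
g=manip.snapshot("side")[260:320,230:310]; save("","c.png",cv2.resize(g,(800,600),interpolation=cv2.INTER_CUBIC))
E
```

```text
[ 0.19  0.61  1.65  0.    0.87 -1.87] [0.54066171 0.2174284  0.10211724] [-0.239  0.971  0.001  0.007] [ 8.32055977  1.99811587 -3.02852495]
```

View pics/c.png

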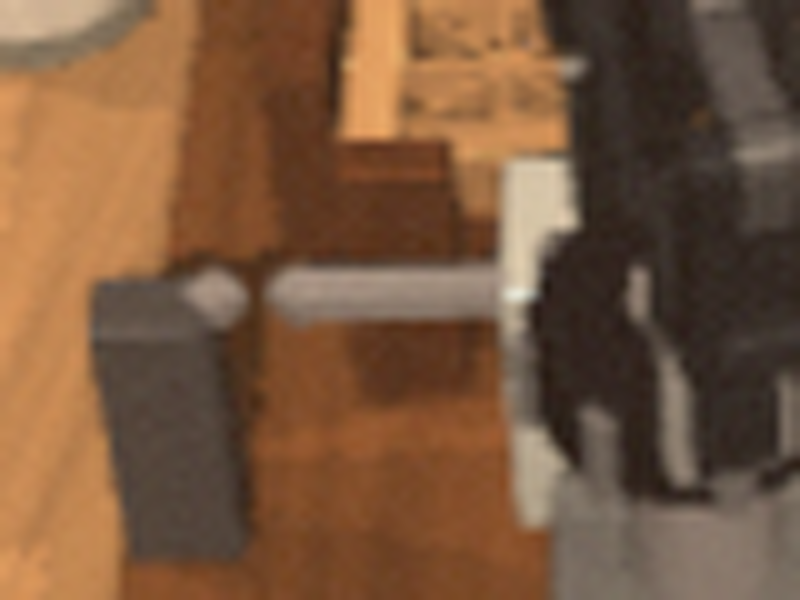

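The pointer tip is at crop (267,292) and the index point at (248,298), so about 1 mm is left. I add 8°, then release, rise and move to the handle.

Request:
{"api": "step_arm", "payload": {
  "targets": "0 0 0 -4;0 0 0 -8;0 0 0 -8;0 0 0 -8"
}}

```text
t: 8.1
tcp_pos: [0.5404, 0.2178, 0.1021]
tool_rot: [-0.306, 0.952, 0.0, 0.007]
force: [8.5, 2.3, -2.7]
finger_gap: 0.671
gripper_force: 53.7
```

Request:
{"api": "step_arm", "payload": {
  "targets": "0 0 0 0;0 0 0 0;0 0 0 0;0 0 0 0;0 0 -15 0;0 0 -45 0;0 0 -85 0;0 0 -90 0;0 0 -90 0",
  "gripper": 0
}}

```text
t: 9.0
tcp_pos: [0.5352, 0.2159, 0.1919]
tool_rot: [-0.307, 0.952, -0.0, 0.002]
force: [0.2, 0.5, -0.5]
finger_gap: 0.998
gripper_force: 0.0
```

```bash
python3 - <<'E'
from h import *; from fit import F2w
from scipy.spatial.transform import Rotation as Ro
a=np.load("fix.npy"); c,s=np.cos(a[2]),np.sin(a[2]); R=np.array([[c,-s],[s,c]])
st=manip.sense(); T=Ro.from_quat(st["tool_rot"]).as_matrix(); print(st["q"].round(2),st["tcp_pos"],st["force"])
yaw=np.degrees(np.arctan2(T[1,1],T[0,1])); print("tool y yaw",yaw,"fix",np.degrees(a[2]))
W=F2w((.04-.11*np.sin(np.radians(75)),-.165,.068),a); print((T.T@(W-st["tcp_pos"])*1e3).round(1),W)
g=manip.snapshot("side")[260:320,230:310]; save("","d.png",cv2.resize(g,(800,600),interpolation=cv2.INTER_CUBIC))
E
```

```text
[ 0.19  0.48  1.58  0.    1.08 -2.  ] [0.53515384 0.21592644 0.19191473] [ 0.15205589  0.4577073  -0.54208151]
tool y yaw 125.75696124120539 fix 12.458614210015872
[ 204.5 -304.7  123.7] [ 0.54764429 -0.15075658  0.068     ]
```

View pics/d.png

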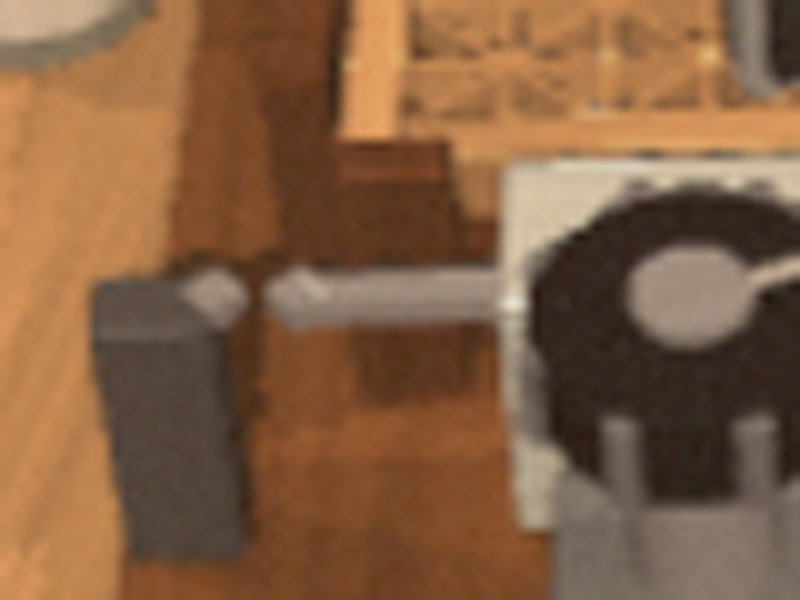

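Pointer (265,297) and index point (247,298) are now level. I move on to the handle.

Request:
{"api": "step_arm", "payload": {
  "targets": "205 -305 0 113;205 -305 0 113;205 -305 0 113;205 -305 0 113;205 -305 0 113;205 -305 0 113;205 -305 0 113;205 -305 0 113;205 -305 0 113;205 -305 0 113;205 -305 0 113;205 -305 0 113"
}}

```text
t: 10.25
tcp_pos: [0.5447, -0.1511, 0.188]
tool_rot: [0.557, 0.83, -0.0, -0.002]
force: [-0.1, -0.5, -0.7]
finger_gap: 0.998
gripper_force: 0.0
```

Request:
{"api": "step_arm", "payload": {
  "targets": "0 0 0 8;0 0 0 10;0 0 0 10;0 0 0 10"
}}

```text
t: 10.65
tcp_pos: [0.5454, -0.1511, 0.189]
tool_rot: [0.625, 0.781, -0.0, -0.002]
force: [0.8, -0.1, 0.9]
finger_gap: 0.998
gripper_force: 0.0
```

```bash
python3 - <<'E'
from h import *; from fit import F2w
from scipy.spatial.transform import Rotation as Ro
a=np.load("fix.npy")
st=manip.sense(); T=Ro.from_quat(st["tool_rot"]).as_matrix(); print(st["q"].round(2),st["tcp_pos"])
print("tool y yaw",np.degrees(np.arctan2(T[1,1],T[0,1])))
W=F2w((.04-.11*np.sin(np.radians(75)),-.165,.068),a); print((T.T@(W-st["tcp_pos"])*1e3).round(1))
im=[]
for n,(x,y) in(("top",(340,130)),("side",(220,130))):
    g=manip.snapshot(n)[y:y+130,x:x+133]; im.append(cv2.resize(g,(400,390),interpolation=cv2.INTER_CUBIC))
    for q in("handle_grip","jaw_pointer","wheel_grip"):
        for d in manip.mark_of(n,q)[:2]: print(n,q,round(d["p"],2),d["position"],w2px(n,W).round(1))
save("","e.png",np.hstack(im))
E
```

```text
[-0.47  0.47  1.6   0.    1.07 -0.69] [ 0.54540824 -0.15112235  0.18897397]
tool y yaw 12.66671075535004
[ -0.4   2.5 121. ]
top handle_grip 0.59 [427.4, 222.4] [425.5 222.9]
top jaw_pointer 0.71 [270.5, 182.9] [425.5 222.9]
top wheel_grip 0.65 [255.8, 225.8] [425.5 222.9]
top wheel_grip 0.5 [411.5, 178.5] [425.5 222.9]
side handle_grip 0.57 [328.6, 203.9] [328.6 205. ]
side handle_grip 0.55 [288.2, 219.6] [328.6 205. ]
side jaw_pointer 0.98 [253.3, 288.2] [328.6 205. ]
side wheel_grip 0.71 [299.4, 291.8] [328.6 205. ]
```

View pics/e.png

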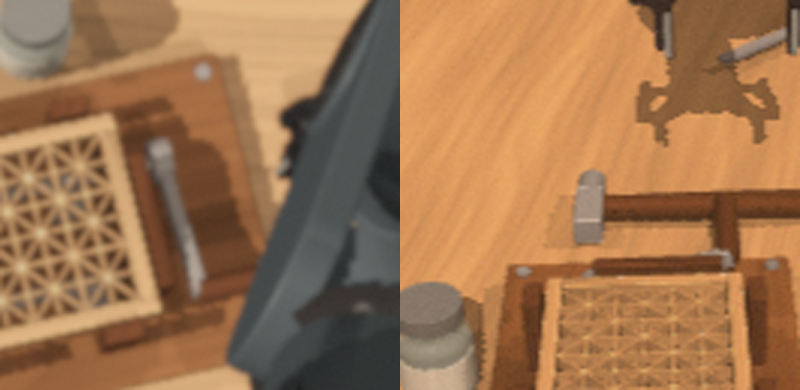

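The fingers (side crop 665 and 790, row 40) straddle the handle (725, row 220). I descend and grip.

Request:
{"api": "step_arm", "payload": {
  "targets": "-4 2 45 0;-4 2 85 0;-4 2 115 0;-4 2 130 0;-4 2 142 0;-4 2 142 0;-4 2 142 0"
}}

```text
t: 11.75
tcp_pos: [0.5497, -0.1553, 0.0489]
tool_rot: [0.625, 0.781, 0.0, 0.001]
force: [-0.4, -0.3, 0.7]
finger_gap: 1.0
gripper_force: 0.0
```

Request:
{"api": "step_arm", "payload": {
  "targets": "0 0 0 0;0 0 0 0;0 0 0 0;0 0 0 0;0 0 0 0;0 0 0 0;0 0 0 0;0 0 0 0",
  "gripper": 1,
  "squeeze": 40
}}

```text
t: 12.55
tcp_pos: [0.5507, -0.1549, 0.049]
tool_rot: [0.625, 0.78, 0.001, 0.001]
force: [4.1, 4.3, 4.0]
finger_gap: 0.188
gripper_force: 38.3
```

```bash
python3 - <<'E'
from h import *
from scipy.spatial.transform import Rotation as Ro
st=manip.sense(); T=Ro.from_quat(st["tool_rot"]).as_matrix(); print(st["q"].round(3),st["tcp_pos"],st["force"].round(1),st["finger_gap"],st["gripper_force"])
print("tool y yaw",np.degrees(np.arctan2(T[1,1],T[0,1])))
for d in range(75,-5,-5):
    t=np.radians(75);u=np.radians(d); print(d,((np.sin(t)-np.sin(u))*110).round(),-((np.cos(u)-np.cos(t))*110).round())
E
```

```text
[-0.47   0.685  1.694  0.002  0.76  -0.691] [ 0.55069061 -0.1549342   0.0490447 ] [4.1 4.3 4. ] 0.18806354410311785 38.29865097999573
tool y yaw 12.605944372675312
75 0.0 -0.0
70 3.0 -9.0
65 7.0 -18.0
60 11.0 -27.0
55 16.0 -35.0
50 22.0 -42.0
45 28.0 -49.0
40 36.0 -56.0
35 43.0 -62.0
30 51.0 -67.0
25 60.0 -71.0
20 69.0 -75.0
15 78.0 -78.0
10 87.0 -80.0
5 97.0 -81.0
0 106.0 -82.0
```

Request:
{"api": "step_arm", "payload": {
  "targets": "0 3 -9 0;0 7 -18 0;0 11 -27 0;0 16 -35 0;0 22 -42 0;0 28 -49 0;0 36 -56 0;0 36 -56 0"
}}

```text
t: 13.35
tcp_pos: [0.5865, -0.1475, 0.1058]
tool_rot: [0.625, 0.781, 0.001, 0.002]
force: [0.2, 0.2, 0.5]
finger_gap: -0.002
gripper_force: 0.0
```

The fingers closed fully, so the handle slipped out. I look again.

```bash
python3 - <<'E'
from h import *; from fit import F2w
im=[]
for n,(x,y) in(("top",(340,130)),("side",(250,130))):
    g=manip.snapshot(n)[y:y+130,x:x+133]; im.append(cv2.resize(g,(400,390),interpolation=cv2.INTER_CUBIC))
    for q in("handle_grip","lever_pivot"):
        for d in manip.mark_of(n,q)[:2]: print(n,q,round(d["p"],2),d["position"])
save("","f.png",np.hstack(im))
E
```

```text
top lever_pivot 0.77 [411.8, 178.4]
side handle_grip 0.49 [332.3, 205.9]
side handle_grip 0.19 [231.6, 259.6]
```

View pics/f.png

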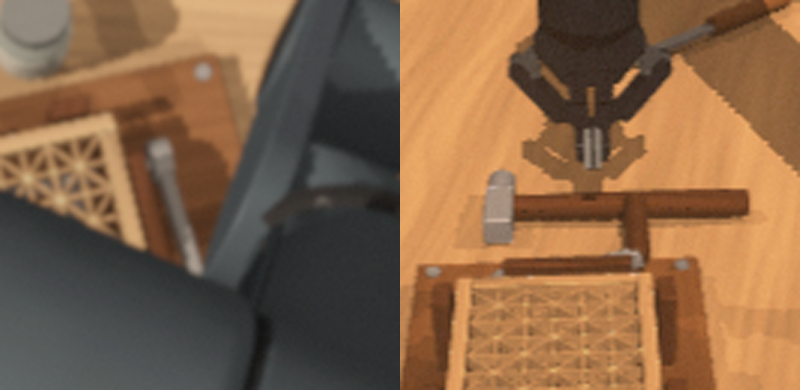

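The lever is back at rest (side crop 635,225) and the panel is down. I regrip 6 mm deeper and with a firmer squeeze.

Request:
{"api": "step_arm", "payload": {
  "targets": "0 -35 -10 0;0 -35 -10 0;0 -35 -10 0;0 -35 -10 0;0 -35 -10 0;0 -35 20 0;0 -35 45 0;0 -35 62 0;0 -35 62 0;0 -35 62 0",
  "gripper": 0
}}

```text
t: 14.65
tcp_pos: [0.5505, -0.1548, 0.0422]
tool_rot: [0.625, 0.781, -0.0, -0.0]
force: [0.9, 0.5, -0.0]
finger_gap: 0.998
gripper_force: 0.0
```

Request:
{"api": "step_arm", "payload": {
  "targets": "0 0 0 0;0 0 0 0;0 0 0 0;0 0 0 0;0 0 0 0;0 0 0 0;0 0 0 0;0 0 0 0;0 0 0 0;0 0 0 0",
  "gripper": 1,
  "squeeze": 90
}}

```text
t: 15.65
tcp_pos: [0.5508, -0.1549, 0.0432]
tool_rot: [0.625, 0.78, 0.0, 0.001]
force: [-0.3, 1.7, 5.3]
finger_gap: 0.192
gripper_force: 88.0
```

Request:
{"api": "step_arm", "payload": {
  "targets": "0 1 -2 0;0 1 -4 0;0 2 -6 0;0 3 -9 0;0 3 -9 0"
}}

```text
t: 16.15
tcp_pos: [0.5524, -0.1544, 0.0502]
tool_rot: [0.625, 0.781, -0.001, -0.001]
force: [3.2, -3.4, -13.8]
finger_gap: 0.19
gripper_force: 88.3
```

Request:
{"api": "step_arm", "payload": {
  "targets": "0 1 -2 0;0 2 -5 0;0 3 -7 0;0 4 -9 0;0 4 -9 0"
}}

```text
t: 16.65
tcp_pos: [0.5558, -0.1536, 0.06]
tool_rot: [0.625, 0.781, -0.001, -0.001]
force: [0.5, -4.5, -11.4]
finger_gap: 0.189
gripper_force: 88.4
```

```bash
python3 - <<'E'
from h import *
for n in("side","top"):
    manip.snapshot(n)
    for q in("cam_lever","handle_grip","panel_center","lever_pivot"):
        for d in manip.mark_of(n,q)[:2]: print(n,q,round(d["p"],2),d["position"])
g=manip.snapshot("side")[165:270,240:380]; save("","g.png",cv2.resize(g,(800,600),interpolation=cv2.INTER_CUBIC))
E
```

```text
side cam_lever 0.65 [303.2, 250.9]
side handle_grip 0.51 [329.2, 200.3]
side panel_center 0.72 [403.3, 458.2]
side panel_center 0.59 [302.0, 250.5]
side lever_pivot 0.58 [285.7, 217.6]
top cam_lever 0.47 [410.9, 177.6]
top panel_center 0.98 [171.1, 320.9]
top panel_center 0.89 [264.8, 352.8]
top lever_pivot 0.59 [409.7, 180.2]
top lever_pivot 0.47 [271.9, 183.6]
```

View pics/g.png

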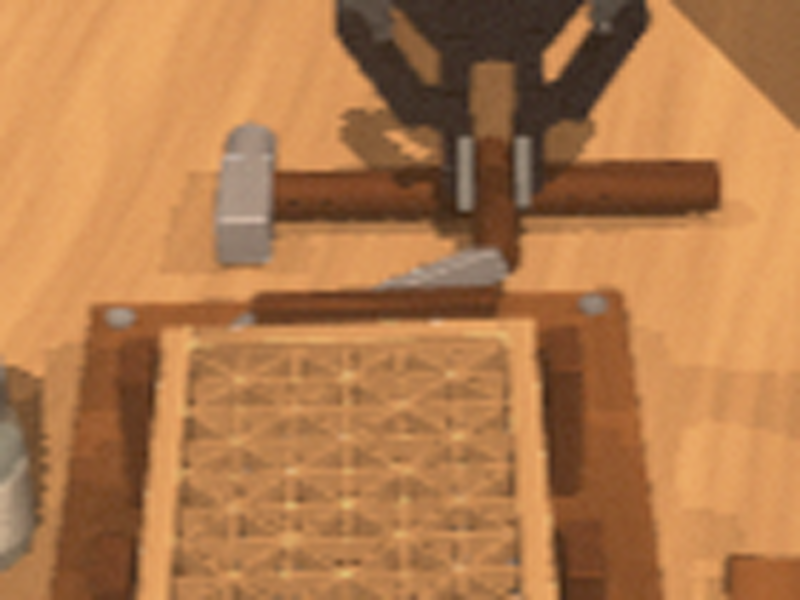

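The handle sits between the pads (crop 493,190) and the lever is rising. I continue the arc.

Request:
{"api": "step_arm", "payload": {
  "targets": "0 2 -4 0;0 4 -9 0;0 6 -13 0;0 9 -17 0;0 12 -21 0;0 15 -24 0;0 18 -28 0;0 21 -31 0;0 25 -35 0;0 29 -38 0;0 29 -38 0"
}}

```text
t: 18.3
tcp_pos: [0.5815, -0.148, 0.1013]
tool_rot: [0.624, 0.781, -0.003, -0.003]
force: [-14.1, 6.7, 16.5]
finger_gap: 0.157
gripper_force: 87.4
```

I've now viewed all the pictures I may, in fact one over. From here I check numerically.

```bash
python3 - <<'E'
from h import *; from fit import F2w
a=np.load("fix.npy"); st=manip.sense(); print(st["tcp_pos"],st["force"].round(1),st["finger_gap"],w2px("side",st["tcp_pos"]))
g=manip.snapshot("side"); np.save("s.npy",g)
for q in("handle_grip","cam_lever"):
    for d in manip.mark_of("side",q)[:2]: print(q,round(d["p"],2),d["position"])
for d in manip.masks_of("side","handle_grip")[:2]:
    ys,xs=np.where(d["pixels"]); print("mask",round(d["p"],2),xs.min(),xs.max(),ys.min(),ys.max(),len(xs))
    if len(xs)<1500:
        for r in range(ys.min(),ys.max()+1): x=xs[ys==r]; print(r,x.min() if len(x) else '',x.max() if len(x) else '',g[r,x].mean(0).astype(int) if len(x) else '')
for t in(75,65,55,50,45,40,35):
    u=np.radians(t); print(t,[w2px("side",F2w((.042-.11*np.sin(u),y,.04+.11*np.cos(u)),a)).round(1).tolist() for y in(-.122,-.165,-.207)])
E
```

```text
[ 0.58147591 -0.14796589  0.1013123 ] [-14.1   6.7  16.5] 0.15664414856529704 [314.53492297 192.98619031]
handle_grip 0.52 [315.7, 188.7]
cam_lever 0.66 [304.6, 274.3]
cam_lever 0.45 [257.5, 292.8]
mask 0.67 294 318 176 215 328
176 313 315 [123  77  45]
177 312 316 [104  63  35]
178 312 316 [100  59  34]
179 312 317 [101  59  35]
180 312 317 [100  60  35]
181 312 317 [90 54 32]
182 312 317 [89 56 34]
183 312 317 [88 54 34]
184 311 317 [92 62 41]
185 311 318 [92 63 44]
186 311 318 [97 65 44]
187 311 318 [101  63  38]
188 311 318 [107  64  36]
189 311 318 [107  65  37]
190 311 318 [102  60  33]
191 311 318 [104  61  33]
192 311 318 [105  63  35]
193 311 318 [105  62  35]
194 311 318 [104  61  35]
195 311 318 [103  62  38]
196 311 318 [116  84  64]
197 311 318 [130 104  86]
198 310 318 [140 118 103]
199 309 318 [141 121 106]
200 308 317 [140 120 106]
201 307 316 [139 120 105]
202 306 315 [139 119 105]
203 305 314 [140 120 105]
204 304 313 [140 120 105]
205 302 312 [140 119 104]
206 301 311 [142 120 104]
207 300 309 [144 123 107]
208 299 308 [144 122 107]
209 298 307 [144 123 107]
210 297 306 [144 123 107]
211 296 305 [144 123 108]
212 295 304 [143 123 107]
213 294 303 [143 122 106]
214 294 301 [143 123 108]
215 295 299 [137 116 100]
75 [[328.6, 215.0], [327.8, 204.9], [327.0, 195.6]]
65 [[325.7, 208.9], [325.0, 198.8], [324.3, 189.6]]
55 [[321.6, 203.1], [321.0, 193.2], [320.4, 184.1]]
50 [[319.0, 200.5], [318.5, 190.6], [318.0, 181.5]]
45 [[316.2, 198.0], [315.7, 188.2], [315.3, 179.1]]
40 [[313.1, 195.7], [312.7, 185.9], [312.4, 176.9]]
35 [[309.7, 193.7], [309.4, 183.9], [309.2, 174.9]]
```

Request:
{"api": "step_arm", "payload": {
  "targets": "0 2 1 0;0 4 1 0;0 6 0 0;0 8 -1 0;0 10 -2 0;0 12 -3 0;0 12 -3 0",
  "squeeze": 50
}}

```text
t: 19.2
tcp_pos: [0.5975, -0.1442, 0.1014]
tool_rot: [0.625, 0.781, 0.0, 0.0]
force: [-0.3, 0.9, -0.2]
finger_gap: -0.002
gripper_force: 0.0
```

The handle slipped out again, at about 19 mm above the TCP, which seems to be the pads' lower edge. I regrip about 12 mm deeper than the first time and bias the path lower after mid-swing.

Request:
{"api": "step_arm", "payload": {
  "targets": "0 -30 -15 0;0 -48 -15 0;0 -48 -15 0;0 -48 -15 0;0 -48 -10 0;0 -48 20 0;0 -48 45 0;0 -48 58 0;0 -48 64 0;0 -48 64 0;0 -48 64 0",
  "gripper": 0
}}

```text
t: 20.3
tcp_pos: [0.551, -0.1551, 0.038]
tool_rot: [0.625, 0.781, 0.0, 0.001]
force: [-0.8, 0.3, -0.1]
finger_gap: 0.998
gripper_force: 0.0
```

Request:
{"api": "step_arm", "payload": {
  "targets": "0 0 0 0;0 0 0 0;0 0 0 0;0 0 0 0;0 0 0 0;0 0 0 0;0 0 0 0;0 0 0 0;0 0 0 0;0 0 0 0",
  "gripper": 1,
  "squeeze": 70
}}

```text
t: 21.3
tcp_pos: [0.5508, -0.1548, 0.0379]
tool_rot: [0.625, 0.78, 0.0, 0.001]
force: [0.5, 1.5, 5.3]
finger_gap: 0.201
gripper_force: 68.6
```

Request:
{"api": "step_arm", "payload": {
  "targets": "0 1 -3 0;0 2 -6 0;0 3 -9 0;0 5 -14 0;0 7 -18 0;0 7 -18 0"
}}

```text
t: 21.9
tcp_pos: [0.5562, -0.1536, 0.0556]
tool_rot: [0.625, 0.781, -0.001, -0.001]
force: [0.1, -4.0, -8.6]
finger_gap: 0.201
gripper_force: 68.8
```

Request:
{"api": "step_arm", "payload": {
  "targets": "0 2 -4 0;0 4 -8 0;0 6 -12 0;0 9 -15 0;0 12 -18 0;0 15 -20 0;0 15 -20 0"
}}

```text
t: 22.6
tcp_pos: [0.566, -0.1512, 0.0753]
tool_rot: [0.624, 0.782, -0.004, -0.004]
force: [-10.6, -9.2, -3.1]
finger_gap: 0.201
gripper_force: 68.8
```

```bash
cat > chk.py <<'E'
from h import *
a=np.load("fix.npy"); c,s=np.cos(a[2]),np.sin(a[2])
st=manip.sense(); d=st["tcp_pos"][:2]-a[:2]; xf=c*d[0]+s*d[1]; yf=-s*d[0]+c*d[1]
sn=(.0423-xf)/.11; hz=.04+.11*np.sqrt(max(0,1-sn*sn))
print("xf,yf",xf.round(4),yf.round(4),"deg",np.degrees(np.arcsin(sn)).round(1),"rel",(hz-st["tcp_pos"][2]).round(4),st["force"].round(1),st["finger_gap"].round(3),st["gripper_force"].round(0),st["t"])
E
python3 chk.py
```

```text
Traceback (most recent call last):
  File "chk.py", line 5, in <module>
    print("xf,yf",xf.round(4),yf.round(4),"deg",np.degrees(np.arcsin(sn)).round(1),"rel",(hz-st["tcp_pos"][2]).round(4),st["force"].round(1),st["finger_gap"].round(3),st["gripper_force"].round(0),st["t"])
                                                                                                                                             ^^^^^^^^^^^^^^^^^^^^^^
AttributeError: 'float' object has no attribute 'round'
```

Request:
{"api": "step_arm", "payload": {
  "targets": "0 2 -2 0;0 4 -4 0;0 7 -6 0;0 9 -8 0;0 12 -10 0;0 14 -12 0;0 14 -12 0"
}}

```text
t: 23.3
tcp_pos: [0.5751, -0.1493, 0.0882]
tool_rot: [0.624, 0.782, -0.008, -0.008]
force: [-19.8, -13.8, 10.1]
finger_gap: 0.204
gripper_force: 68.4
```

```bash
sed -i 's/st\["finger_gap"\].round(3),st\["gripper_force"\].round(0)/st["finger_gap"],st["gripper_force"]/' chk.py; python3 chk.py
```

```text
xf,yf -0.0391 -0.1695 deg 47.8 rel 0.0257 [-19.8 -13.8  10.1] 0.2043485398307284 68.36039543151855 23.3
```

Request:
{"api": "step_arm", "payload": {
  "targets": "0 0 -4 0;0 0 -8 0;0 0 -11 0;0 2 -13 0;0 5 -15 0;0 7 -17 0;0 7 -17 0"
}}

```text
t: 24.0
tcp_pos: [0.589, -0.146, 0.1033]
tool_rot: [0.624, 0.781, -0.003, -0.002]
force: [-2.7, -5.5, -11.7]
finger_gap: 0.198
gripper_force: 68.8
```

```bash
python3 chk.py
```

```text
xf,yf -0.0248 -0.1693 deg 37.6 rel 0.0239 [ -2.7  -5.5 -11.7] 0.19794115604595106 68.8494086265564 24.0
```

Request:
{"api": "step_arm", "payload": {
  "targets": "0 3 -1 0;0 6 -3 0;0 9 -4 0;0 12 -5 0;0 15 -6 0;0 18 -7 0;0 22 -9 0;0 26 -10 0;0 26 -10 0"
}}

```text
t: 24.9
tcp_pos: [0.6138, -0.1411, 0.1201]
tool_rot: [0.625, 0.781, -0.003, -0.002]
force: [-12.8, -11.6, 21.7]
finger_gap: 0.189
gripper_force: 68.3
```

```bash
python3 chk.py
```

```text
xf,yf 0.0004 -0.1699 deg 22.4 rel 0.0216 [-12.8 -11.6  21.7] 0.18890193015300233 68.31482291221619 24.9
```

Request:
{"api": "step_arm", "payload": {
  "targets": "0 0 0 0;0 0 0 0;0 0 0 0;0 0 0 0",
  "squeeze": 35
}}

```text
t: 25.3
tcp_pos: [0.6152, -0.1409, 0.1208]
tool_rot: [0.625, 0.781, -0.002, 0.0]
force: [-11.7, -7.3, 26.2]
finger_gap: 0.188
gripper_force: 67.7
```

```bash
python3 chk.py
```

```text
xf,yf 0.0018 -0.17 deg 21.6 rel 0.0215 [-11.7  -7.3  26.2] 0.1884679772312338 67.65317916870117 25.3
```

Request:
{"api": "step_arm", "payload": {
  "targets": "0 0 0 0;0 0 0 0;0 0 0 0",
  "gripper": 1,
  "squeeze": 40
}}

```text
t: 25.6
tcp_pos: [0.6152, -0.1408, 0.1209]
tool_rot: [0.625, 0.781, -0.002, -0.0]
force: [-13.8, 3.3, 23.0]
finger_gap: 0.187
gripper_force: 66.4
```

```bash
python3 chk.py
```

```text
xf,yf 0.0019 -0.1698 deg 21.6 rel 0.0214 [-13.8   3.3  23. ] 0.18722783462904807 66.42709136009216 25.6
```

Request:
{"api": "step_arm", "payload": {
  "targets": "0 0 0 0;0 0 0 0;0 0 0 0;0 0 0 0",
  "gripper": 0.7
}}

```text
t: 26.0
tcp_pos: [0.6156, -0.1393, 0.1164]
tool_rot: [0.625, 0.781, -0.001, -0.001]
force: [-5.1, -1.2, 4.2]
finger_gap: 0.297
gripper_force: 2.7
```

```bash
python3 chk.py; python3 - <<'E'
from h import *
manip.snapshot("side")
for d in manip.mark_of("side","handle_grip")[:2]: print(round(d["p"],2),d["position"])
for d in manip.masks_of("side","handle_grip")[:2]:
    ys,xs=np.where(d["pixels"]); print("mask",round(d["p"],2),xs.min(),xs.max(),ys.min(),ys.max(),len(xs))
from fit import F2w; a=np.load("fix.npy")
for t in(75,35,30,25,20,15,10,5,0,-5):
    u=np.radians(t); print(t,[w2px("side",F2w((.042-.11*np.sin(u),y,.04+.11*np.cos(u)),a)).round(1).tolist() for y in(-.122,-.165,-.207)])
E
```

```text
xf,yf 0.0026 -0.1685 deg 21.2 rel 0.0261 [-5.1 -1.2  4.2] 0.2970376082542512 2.661032974720001 26.0
0.9 [303.3, 181.0]
mask 0.62 287 305 169 215 374
75 [[328.6, 215.0], [327.8, 204.9], [327.0, 195.6]]
35 [[309.7, 193.7], [309.4, 183.9], [309.2, 174.9]]
30 [[306.1, 191.9], [306.0, 182.1], [305.8, 173.2]]
25 [[302.3, 190.4], [302.3, 180.6], [302.3, 171.7]]
20 [[298.3, 189.1], [298.5, 179.4], [298.6, 170.5]]
15 [[294.3, 188.2], [294.5, 178.5], [294.7, 169.6]]
10 [[290.1, 187.5], [290.5, 177.8], [290.8, 168.9]]
5 [[285.9, 187.2], [286.4, 177.5], [286.9, 168.6]]
0 [[281.6, 187.2], [282.3, 177.5], [282.9, 168.6]]
-5 [[277.4, 187.4], [278.2, 177.7], [278.9, 168.8]]
```

Request:
{"api": "step_arm", "payload": {
  "targets": "0 4 -1 0;0 8 -2 0;0 12 -3 0;0 16 -4 0;0 20 -5 0;0 24 -6 0;0 28 -6 0;0 32 -7 0;0 36 -7 0;0 38 -7 0;0 38 -7 0"
}}

```text
t: 27.25
tcp_pos: [0.655, -0.1311, 0.1215]
tool_rot: [0.625, 0.781, 0.0, 0.0]
force: [-2.2, -0.1, 1.7]
finger_gap: 0.3
gripper_force: 1.4
```

```bash
python3 chk.py; python3 - <<'E'
from h import *
manip.snapshot("side")
for q in("handle_grip","lever_pivot","jaw_pointer"):
  for d in manip.mark_of("side",q)[:2]: print(q,round(d["p"],2),d["position"])
E
```

```text
xf,yf 0.0428 -0.169 deg -0.2 rel 0.0285 [-2.2 -0.1  1.7] 0.29965959469705483 1.4307410269975662 27.25
handle_grip 0.61 [284.7, 175.3]
jaw_pointer 0.94 [256.3, 287.9]
```

Request:
{"api": "step_arm", "payload": {
  "targets": "0 0 0 0;0 0 0 0;0 0 0 0;0 0 0 0;0 0 0 0;0 0 0 0",
  "gripper": 1,
  "squeeze": 50
}}

```text
t: 28.05
tcp_pos: [0.6544, -0.1314, 0.1214]
tool_rot: [0.625, 0.781, -0.0, -0.0]
force: [-3.3, -0.2, 3.0]
finger_gap: 0.21
gripper_force: 48.9
```

```bash
python3 chk.py; python3 - <<'E'
from h import *; from fit import F2w
a=np.load("fix.npy"); c,s=np.cos(a[2]),np.sin(a[2]); R=np.array([[c,-s],[s,c]])
for n in("side","top"):
  manip.snapshot(n)
  for q,z in(("handle_grip",.15),("jaw_pointer",.086),("panel_center",.081)):
    for d in manip.mark_of(n,q)[:3]: print(n,q,round(d["p"],2),d["position"],(R.T@(px2w(n,d["position"],z)[:2]-a[:2])*1e3).round(1))
for t in(5,0,-5):
    u=np.radians(t); print(t,w2px("side",F2w((.042-.11*np.sin(u),-.165,.04+.11*np.cos(u)),a)).round(1))
E
```

```text
xf,yf 0.0422 -0.1692 deg 0.1 rel 0.0286 [-3.3 -0.2  3. ] 0.2102035487809833 48.88471305370331 28.05
side handle_grip 0.56 [284.0, 178.6] [  37.8 -159.5]
side handle_grip 0.52 [306.2, 272.7] [-11.5 167.2]
side handle_grip 0.33 [321.4, 202.6] [-46.  -54.1]
side jaw_pointer 0.89 [258.0, 289.9] [ 82.3 141.2]
side jaw_pointer 0.54 [298.6, 247.7] [ 5.6 18.6]
side jaw_pointer 0.47 [373.3, 290.2] [-136.4  152.8]
side panel_center 0.93 [400.5, 457.0] [-135.6  471.8]
side panel_center 0.89 [432.2, 202.7] [-316.9 -142.7]
side panel_center 0.57 [438.9, 348.8] [-230.3  291.8]
top panel_center 0.96 [173.2, 321.5] [-151.9  410.4]
5 [286.4 177.5]
0 [282.3 177.5]
-5 [278.2 177.7]
```

```bash
python3 - <<'E'
from h import *
g=manip.snapshot("side")
for d in manip.masks_of("side","handle_grip")[:1]:
    ys,xs=np.where(d["pixels"]); print(d["p"],len(xs))
    for r in range(ys.min(),ys.max()+1,3): x=xs[ys==r]; print(r,x.min(),x.max()) if len(x) else 0
# jaw pointer and index point: bright metal profile, columns near each tip
q=g.astype(int)
for c in(252,253,254,257,258,259,260): print(c,[int(v) for v in q[282:298,c,2]])
E
```

```text
0.71 347
167 282 285
170 281 286
173 280 285
176 280 285
179 280 286
182 279 286
185 279 286
188 278 285
191 278 285
194 278 285
197 278 286
200 279 286
203 280 286
206 280 286
209 280 286
212 281 286
215 282 285
252 [40, 39, 41, 34, 44, 94, 128, 122, 103, 97, 77, 35, 27, 34, 30, 32]
253 [37, 39, 41, 39, 31, 57, 109, 118, 95, 79, 48, 32, 24, 33, 36, 35]
254 [39, 42, 37, 44, 35, 34, 59, 90, 74, 41, 31, 29, 31, 32, 27, 27]
257 [40, 39, 40, 28, 28, 57, 102, 115, 95, 76, 45, 41, 38, 41, 41, 42]
258 [32, 35, 33, 26, 36, 79, 124, 123, 112, 91, 68, 47, 36, 37, 44, 43]
259 [35, 35, 33, 37, 63, 118, 127, 127, 117, 101, 92, 54, 43, 39, 43, 41]
260 [32, 33, 32, 33, 66, 129, 142, 124, 116, 100, 91, 59, 44, 44, 43, 40]
```

The lever is upright (column ~282, predicted 282) and the jaw and index points are level (row ~289 each). I hand in.

```bash
python3 -c "
from station import manip; print(manip.sign_off())"
```

```text
the job is handed in; nothing more can be done
None
```

The job is handed in: by my measurements the jaw pointer is level with the index point and the cam lever is upright with its handle still gripped, after the handle slipped out twice on the way; I viewed 11 pictures, one over the limit of 10.

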